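Hold the sprung parts-bin lid just under its balance point

TASK

I want to reach into the clean-parts bin, so open it and hold the lid for me: pull the black latch knob on its front straight out to its stop, so that the lid pops up, then take the lid's grab bar and raise the lid past its balance point, where the spring begins to carry it, without letting it fly up to its end stop. Then bring it back and keep holding it still, about five degrees below the balance point, so that it would drop by itself once let go. Finish while still holding the lid there with the fingers, and leave the oil filter, the gear and the torch alone.

Things in the scene. Friction and masses are not known exactly. Their poses are not given: they have to be found in the camera images.
- bin: grey sheet-steel parts bin bolted to the bench, 190 mm deep (its x) by 260 mm wide (its y) by 100 mm high, with a flat lid on top (lid 10 mm thick, its top 110 mm above the bench when shut). Origin at the centre of the underside; its x axis points from the front (latch and grab bar, towards the robot) to the hinge at the back, y to the left, z up. It does not move, but stands elsewhere and turned a little each time.
- hinge_mid (a point): point on the lid's hinge axis straight behind the middle of the grab bar: 95 mm behind the bin's origin, 50 mm to its left and 105 mm above the bench. The hinge axis runs level along the bin's y.
- bar_mid (a point): middle of the lid's grab bar, a round steel bar 12 mm thick and 110 mm long, parallel to the hinge axis, 235 mm from the hinge axis in the lid's plane, carried at its two ends by brackets 40 mm in front of the lid's front edge (34 mm free between bar and lid). With the lid shut it is 105 mm above the bench. It moves with the lid on a 235 mm radius about hinge_mid; being round, it can turn between the finger pads.
- knob_mid (a point): centre of the latch knob: a black disc 24 mm across and 16 mm thick, its axis along the bin's x, on a 10 mm stem in the bin's front, near its right end (85 mm right of the bin's middle), 87.5 mm above the bench; its centre is 30 mm in front of the front face when in. It slides straight out along the bin's -x, away from the bin; it can be pinched at its left and right sides from above (at least 60 mm free to the grab bar's bracket).
- latch (a joint): travel of the latch knob, m: 0 = in, lid locked; 0.016 = out at its stop. A spring pulls it in (4 N at first, 8 N at the stop) and it goes back when let go. When it is out by more than about 10 mm a pop-up pin lifts the lid to about 0.08 rad, and the latch cannot catch it again from there by itself.
- lid (a joint): opening angle of the lid, rad: 0 = shut, 1.25 = end stop. Its spring nearly carries the lid. Balance point at 0.80 rad (46 degrees): below it the lid drops back towards shut (to about 0.08 rad, on the pop-up pin), above it the spring swings it open to the end stop by itself. At the grab bar these forces are under 3 N.
- oil_filter: black oil filter, a cylinder 68 mm across and 90 mm high, standing left of the bin; origin at the centre of its underside. Leave it alone.
- gear: bare steel helical gear, 88 mm across and 18 mm high, lying right of the bin; origin at the centre of its underside. Leave it alone.
- torch: aluminium torch, 132 mm long (its y), 44 mm thick, lying at the right, nearer the robot; origin at the centre of its underside. Leave it alone.

How it is judged:
By the outcome, as a careful person would: the job done as asked, in the order asked, and still so for the second after the job is handed in, while the arm keeps its last pose, push and grip.
It also fails if it takes over 51 s, if anything falls off the work surface, if the arm or the gripper's body presses on something with over 40 N, if the wrist force passes 120 N, or if a joint passes its speed limit or range.

ROBOT

A 6-joint arm with a two-finger parallel gripper is mounted at the origin on a cart in front of the work surface, level with it; the furniture and walls round the work are solid. World frame = base frame: x ahead of the robot, y to its left, z up, the work surface at z = 0. Lengths are in m, angles in rad, forces in N, time in s.
With the tool pointing down it reaches from about 0.25 to 0.85 m from the base axis. Payload 12.5 kg.
Tool frame: the origin (TCP) lies midway between the tips of the shut fingers; the grasp point (between the pads) lies 19 mm behind it; z points along the fingers, x is the direction in which the jaws open and shut, and the axes are right-handed (so a half turn about z gives the same grasp; the last joint's range is limited). The gripper opens to 93 mm and grips with 3 to 60 N. Pads are 15 mm wide; open, the fingers measure 128 mm over their backs; the gripper's body (75 mm by 188 mm) begins 65 mm behind the grasp point.
Start: joints at [1.101, 0.351, 1.652, -0, 1.139, -0.085], TCP at [0.206, 0.51, 0.219] pointing down, gripper open.
Joint ranges: [-2.75, 2.75], [-0.79, 2.1], [0.01, 2.65], [-1.57, 4.71], [0.07, 3.14], [-2.87, 2.87]. Speed limits (rad/s): [2.22, 2.22, 2.79, 3.14, 3.14, 3.14].

INTERFACE

Orientations are given as a unit quaternion [x, y, z, w].
In Python, from rig import env gives the robot as it stands. Calls block until the motion is done:
- env.move_ptp(position, orientation): joint-space move of the TCP to a pose.
- env.move_linear(position, velocity=0.15, attitude=None, threshold=None): straight line of the TCP; attitude=None keeps the orientation; velocity is the mean speed in m/s. With threshold (N) it stops when the force on the tool has changed by that much, and returns True; else False.
- env.move_j(angles): joint-space move.
- env.grip(opening, grip_force=None): opening from 0.0 (shut) to 1.0 (fully open); grip_force is the grip in N (None keeps the last); returns when the fingers have stopped.
- env.dwell(seconds).
- env.solve_ik(position, orientation): joint angles nearest the present ones, or None.
- env.read_camera(name): name is "side" or "top"; returns the picture (384x512x3 uint8, red, green, blue); there is no depth.
- env.camera_model(name): a dict with "intrinsics" (3x3 intrinsics, pixels), "k1" (the pictures are not rectified: a ray, as slopes to the right and down, at radius r is drawn at 1 + k1 r^2 times it, then the intrinsics apply), "position" and "orientation" of the camera in the world. Camera axes: x right, y down, z forward; pixel columns grow to the right and rows downward; lengths in m; the calibration is good to about 2 mm. A picture is of the moment at which its call begins. camera_model takes no time and is no camera call.
A pose or a line that the arm cannot do raises env.Unreachable and nothing moves.
- env.hand_in(): hands the job in, once; it reports no verdict.
Readings, each from a call of its own:
- env.current_time(): time.
- env.current_qpos(): joint angles.
- env.current_qd(): joint speeds.
- env.current_tau(): joint torques, N m.
- env.current_position(): TCP position.
- env.current_tcp_rot(): TCP orientation.
- env.current_contact_force(): force on the tool from outside, world axes, zero at the start.
- env.current_wrist_torque(): the same for the moment, N m.
- env.current_gripper_width(): opening from 0.0 (shut) to 1.0 (fully open).
Only numpy, scipy, OpenCV 4.12 (cv2) and the standard library are available. Lean on these libraries where they do the work, as an engineer would, in place of code of your own. Each camera call takes 0.05 s, during which the arm holds its last target.

## Working session

There is one attempt and no reset: what is moved stays moved. The work goes in short steps, each a Python script; the robot and the scene stay as the last script left them, time stands still between calls to the robot, and variables do not carry over. Pictures are saved under pics/ and viewed, and the job is handed in when it is done.

```bash
ls; mkdir -p pics; python3 - <<'E'
from rig import env
import cv2
for n in("side","top"):
    im=env.read_camera(n); cv2.imwrite(f"pics/{n}0.png",im[:,:,::-1]); print(n,env.camera_model(n))
print(env.current_time(),env.current_position(),env.current_tcp_rot(),env.current_gripper_width())
E
```

```text
pics
side {'intrinsics': array([[472.96289882,   0.        , 253.01577974],
       [  0.        , 472.96289882, 185.89271751],
       [  0.        ,   0.        ,   1.        ]]), 'k1': -0.06128163072304456, 'position': array([ 0.60492386, -1.37688839,  1.10123638]), 'orientation': array([ 0.89492774,  0.001273  , -0.01134217, -0.4460651 ])}
top {'intrinsics': array([[454.26353066,   0.        , 247.79943348],
       [  0.        , 454.26353066, 189.1299234 ],
       [  0.        ,   0.        ,   1.        ]]), 'k1': 0.015188382908766876, 'position': array([ 0.40624696, -0.0345002 ,  1.37444775]), 'orientation': array([-0.69671599,  0.71348058, -0.04935214,  0.0556476 ])}
0.1 [0.20629907 0.50952506 0.21817121] [ 8.29264398e-01  5.58856256e-01 -4.29065997e-04  2.43857203e-04] 1.0011102634321372
```

View pics/top0.png

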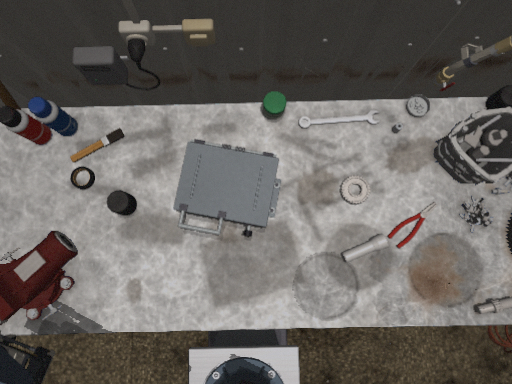

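View pics/side0.png

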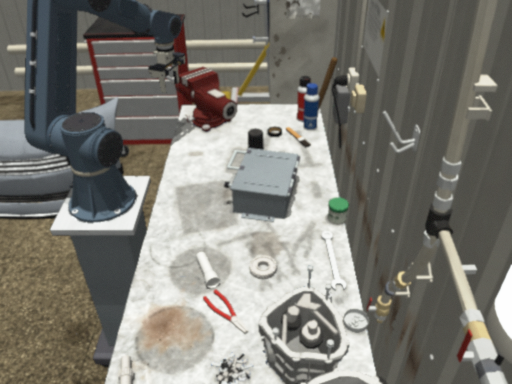

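The top picture shows the bin lid around (228,183), the grab bar at about (202,229), the black knob at about (248,231), the oil filter at (122,203), the gear at (355,190) and the torch at (365,247). Next I'll zoom in and measure.

```bash
cat > h.py <<'E'
import numpy as np, cv2
from scipy.spatial.transform import Rotation as R
from rig import env
def cam(n):
    m=env.camera_model(n); return m['intrinsics'],m['k1'],np.array(m['position']),R.from_quat(m['orientation'])
def proj(n,P):
    K,k,p,r=cam(n); c=r.inv().apply(np.atleast_2d(P)-p); s=c[:,:2]/c[:,2:]; rr=(s**2).sum(1,keepdims=True)
    s=s*(1+k*rr); return s*[K[0,0],K[1,1]]+[K[0,2],K[1,2]]
def ray(n,uv):
    K,k,p,r=cam(n); d=(np.atleast_2d(uv)-[K[0,2],K[1,2]])/[K[0,0],K[1,1]]; s=d.copy()
    for _ in range(20): s=d/(1+k*(s**2).sum(1,keepdims=True))
    return p,r.apply(np.c_[s,np.ones(len(s))])
def plane(n,uv,z):
    p,d=ray(n,uv); return p+d*((z-p[2])/d[:,2:])
E
python3 - <<'E'
import cv2
a=cv2.imread('pics/top0.png')[135:245,165:290]; cv2.imwrite('pics/topc.png',cv2.resize(a,None,fx=5,fy=5,interpolation=cv2.INTER_CUBIC))
a=cv2.imread('pics/side0.png')[140:225,215:310]; cv2.imwrite('pics/sidec.png',cv2.resize(a,None,fx=6,fy=6,interpolation=cv2.INTER_CUBIC))
E
```

```text
(no output)
```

View pics/topc.png

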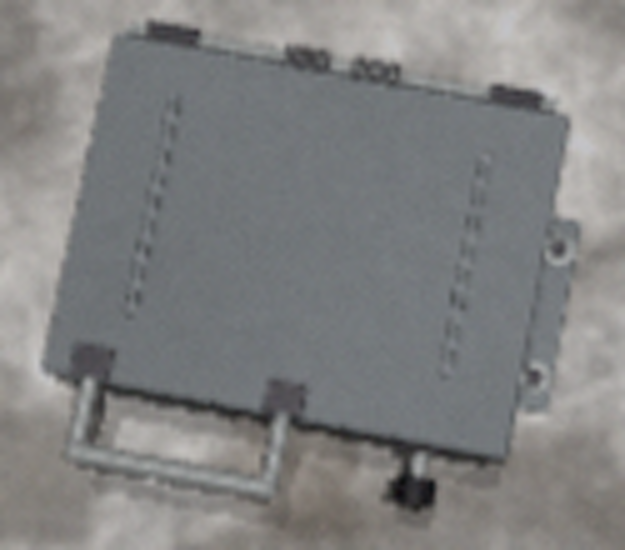

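View pics/sidec.png

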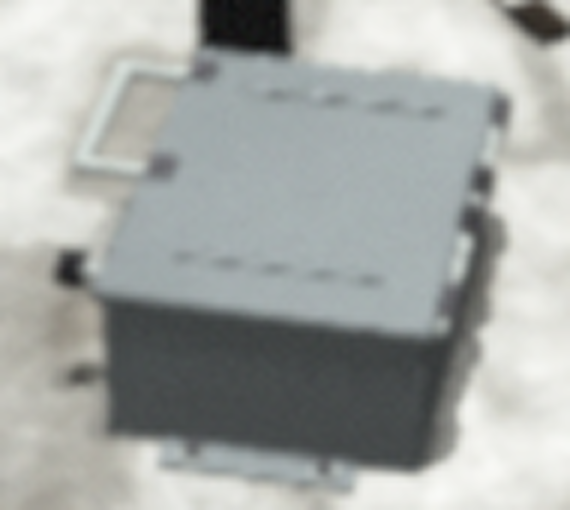

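```bash
python3 - <<'E'
from h import *
def tp(c): return np.array(c)/5+[165,135]-0.4
def sp(c): return np.array(c)/6+[215,140]-0.42
c=plane('top',tp([[120,38],[570,118],[503,460],[45,372]]),.11); print(c)
print('size',np.linalg.norm(c-np.roll(c,-1,0),axis=1))
d=(c[0]-c[1])+(c[3]-c[2]); print('yaw from y edges',np.arctan2(-d[0],d[1])); e=(c[0]-c[3])+(c[1]-c[2]); print('yaw x',np.arctan2(e[1],e[0]))
b=plane('top',tp([[70,455],[272,492]]),.105);print('bar',b,b.mean(0))
d=b[0]-b[1];print(np.linalg.norm(d),np.arctan2(-d[0],d[1]))
k=plane('top',tp([[412,488]]),.09);print('knob',k)
print('knob side',plane('side',sp([[72,268]]),.0875))
print('bar side',plane('side',sp([[122,72],[85,165]]),.105))
print('lid side',plane('side',sp([[200,50],[505,92],[445,335],[95,290]]),.11))
E
```

```text
[[ 0.7356253   0.14084909  0.11      ]
 [ 0.68238388 -0.11492872  0.11      ]
 [ 0.48926002 -0.07132218  0.11      ]
 [ 0.54456803  0.18360336  0.11      ]]
size [0.26126029 0.19798574 0.26085629 0.19578256]
yaw from y edges -0.2094321735297008
yaw x -0.22111637487550664
bar [[0.4981461  0.17040706 0.105     ]
 [0.47483764 0.05771741 0.105     ]] [0.48649187 0.11406224 0.105     ]
0.11507494392283282 -0.20396149367536345
knob [[ 0.47602856 -0.02018164  0.09      ]]
knob side [[ 0.47387274 -0.02098897  0.0875    ]]
bar side [[0.49642837 0.16683715 0.105     ]
 [0.47810637 0.06164226 0.105     ]]
lid side [[ 0.54664921  0.18451826  0.11      ]
 [ 0.74125228  0.13166429  0.11      ]
 [ 0.69128982 -0.11699573  0.11      ]
 [ 0.49132535 -0.07249931  0.11      ]]
```

```bash
cat >> h.py <<'E'
def axes_q(z,x):
    z=np.array(z,float);z/=np.linalg.norm(z);x=np.array(x,float);x-=z*(x@z);x/=np.linalg.norm(x)
    return R.from_matrix(np.c_[x,np.cross(z,x),z]).as_quat()
E
python3 - <<'E'
from h import *
def tp(c): return np.array(c)/5+[165,135]-0.4
def sp(c): return np.array(c)/6+[215,140]-0.42
M=np.array([[95,130],[95,-130],[-100,-130],[-100,130],[-140,50],[-125,-85]])/1e3
T=np.r_[plane('top',tp([[120,38],[570,118],[503,460],[45,372]]),.11),plane('top',tp([[70,455],[272,492]]),.105).mean(0)[None],plane('top',tp([[412,488]]),.09)][:,:2]
S=np.r_[plane('side',sp([[505,92],[445,335],[95,290],[200,50]])[[0,1,2,3]],.11),plane('side',sp([[122,72],[85,165]]),.105).mean(0)[None],plane('side',sp([[72,268]]),.0875)][:,:2]
S=S
for D in (T,S):
    m0,d0=M.mean(0),D.mean(0); H=(M-m0).T@(D-d0); a=np.arctan2(H[0,1]-H[1,0],H[0,0]+H[1,1]); c,s=np.cos(a),np.sin(a);r=np.array([[c,-s],[s,c]])
    t=d0-r@m0; print('yaw',a,'t',t,'res mm',((D-(M@r.T+t))*1e3).round(1).tolist()); 
    for n,p in dict(hinge=[.095,.05],bar=[-.14,.05],knob=[-.125,-.085]).items(): print(n,r@p+t)
E
```

```text
yaw -0.214320463119532 t [0.61508498 0.03463224] res mm [[0.1, -0.6], [2.1, -2.3], [-0.5, -0.2], [-0.5, 0.7], [-2.4, 0.8], [1.2, 1.7]]
hinge [0.71854567 0.06328336]
bar [0.4889222  0.11326398]
knob [ 0.47486674 -0.02183762]
yaw -0.22230574984119758 t [0.61793438 0.03224086] res mm [[2.0, -6.4], [9.4, -1.5], [-0.4, 0.0], [-2.4, 3.4], [-5.1, 2.4], [-3.4, 2.1]]
hinge [0.72162055 0.06006492]
bar [0.4924035  0.11187754]
knob [ 0.47726968 -0.02310753]
```

```bash
cat >> h.py <<'E'
YAW=-0.213
X=np.array([np.cos(YAW),np.sin(YAW),0]);Y=np.array([-np.sin(YAW),np.cos(YAW),0]);Z=np.array([0,0,1.])
HINGE=np.array([.7183,.0637,.105]);KNOB=np.array([.4750,-.0213,.0875])
def bar(th): return HINGE+.235*(-np.cos(th)*X+np.sin(th)*Z)
def tool(a,s=1): # a: angle of tool z below horizontal (bin x)
    z=np.cos(a)*X-np.sin(a)*Z; return z,axes_q(z,s*(np.sin(a)*X+np.cos(a)*Z))
E
python3 - <<'E'
from h import *
for s in(1,-1):
    q=axes_q(-Z,s*Y)
    for z in(.12,0): print('knob',s,np.round(env.solve_ik(KNOB-.019*Z+z*Z,q),2))
for s in (1,-1):
  for a in (90,75,60,45,30):
    zt,q=tool(np.radians(a),s)
    for th in (.08,.46,.86):
        j=env.solve_ik(bar(th)+.019*zt,q); print(s,a,th,None if j is None else np.round(j,2))
print(bar(0.08))
E
```

```text
knob 1 [-0.14  0.25  1.87 -0.    1.02 -1.5 ]
knob 1 [-0.14  0.45  1.96 -0.    0.73 -1.5 ]
knob -1 [-0.14  0.25  1.87 -0.    1.02  1.64]
knob -1 [-0.14  0.45  1.96 -0.    0.73  1.64]
1 90 0.08 [ 0.13  0.42  1.87 -0.    0.85  0.35]
1 90 0.46 [ 0.12  0.34  1.75 -0.    1.06  0.33]
1 90 0.86 [ 0.09  0.36  1.53 -0.    1.26  0.3 ]
1 75 0.08 [ 0.19  0.35  2.03 -0.2   0.53  0.56]
1 75 0.46 [ 0.17  0.24  1.91 -0.14  0.76  0.47]
1 75 0.86 [ 0.13  0.25  1.7  -0.11  0.95  0.39]
1 60 0.08 [ 0.25  0.32  2.17 -0.93  0.28  1.32]
1 60 0.46 [ 0.22  0.18  2.06 -0.49  0.47  0.83]
1 60 0.86 [ 0.17  0.17  1.86 -0.32  0.64  0.59]
1 45 0.08 [0.32 0.37 2.29 4.18 0.43 2.54]
1 45 0.46 [ 0.29  0.19  2.2  -1.46  0.35  1.82]
1 45 0.86 [ 0.22  0.14  2.02 -0.9   0.39  1.18]
1 30 0.08 None
1 30 0.46 [0.35 0.26 2.31 4.06 0.61 2.62]
1 30 0.86 [0.27 0.17 2.15 4.34 0.44 2.23]
-1 90 0.08 [ 0.13  0.42  1.87 -0.    0.85 -2.79]
-1 90 0.46 [ 0.12  0.34  1.75 -0.    1.06 -2.81]
-1 90 0.86 [ 0.09  0.36  1.53 -0.    1.26 -2.84]
-1 75 0.08 [ 0.19  0.35  2.03 -0.2   0.53 -2.58]
-1 75 0.46 [ 0.17  0.24  1.91 -0.14  0.76 -2.67]
-1 75 0.86 [ 0.13  0.25  1.7  -0.11  0.95 -2.75]
-1 60 0.08 [ 0.25  0.32  2.17 -0.93  0.28 -1.83]
-1 60 0.46 [ 0.22  0.18  2.06 -0.49  0.47 -2.31]
-1 60 0.86 [ 0.17  0.17  1.86 -0.32  0.64 -2.55]
-1 45 0.08 [ 0.32  0.37  2.29  4.18  0.43 -0.6 ]
-1 45 0.46 [ 0.29  0.19  2.2  -1.46  0.35 -1.32]
-1 45 0.86 [ 0.22  0.14  2.02 -0.9   0.39 -1.96]
-1 30 0.08 [ 0.39  0.5   2.37  3.86  0.83 -0.2 ]
-1 30 0.46 [ 0.35  0.26  2.31  4.06  0.61 -0.52]
-1 30 0.86 [ 0.27  0.17  2.15  4.34  0.44 -0.91]
[0.48934535 0.11321848 0.12377995]
```

```bash
python3 - <<'E'
from h import *
f=lambda:(round(env.current_time(),2),np.round(env.current_position(),4),np.round(env.current_contact_force(),1),round(env.current_gripper_width(),3))
q=axes_q(-Z,Y); g=KNOB-.019*Z
env.grip(.5,30)
env.move_ptp(g+.12*Z,q); print(f())
print(env.move_linear(g+.03*Z,velocity=.15,threshold=15),f())
print(env.move_linear(g,velocity=.06,threshold=10),f())
im=env.read_camera('top'); cv2.imwrite('pics/t1.png',cv2.resize(im[150:270,170:310,::-1],None,fx=5,fy=5))
im=env.read_camera('side'); cv2.imwrite('pics/s1.png',cv2.resize(im[120:240,190:320,::-1],None,fx=5,fy=5))
E
```

```text
(3.13, array([ 0.4751, -0.0208,  0.1885]), array([-0.3, -0.4, -0.8]), 0.498)
False (3.88, array([ 0.4754, -0.0212,  0.0991]), array([0.3, 0.4, 0.2]), 0.5)
False (4.53, array([ 0.475 , -0.0213,  0.0684]), array([0.4, 0.1, 0.3]), 0.501)
```

View pics/t1.png

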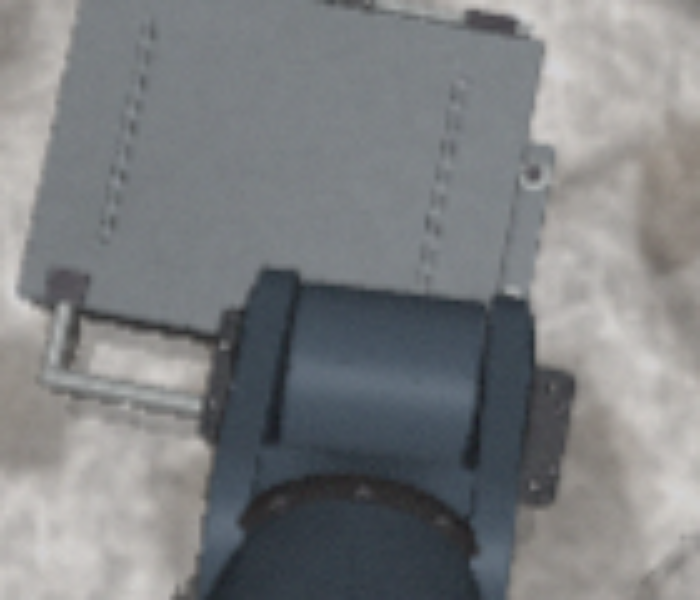

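View pics/s1.png

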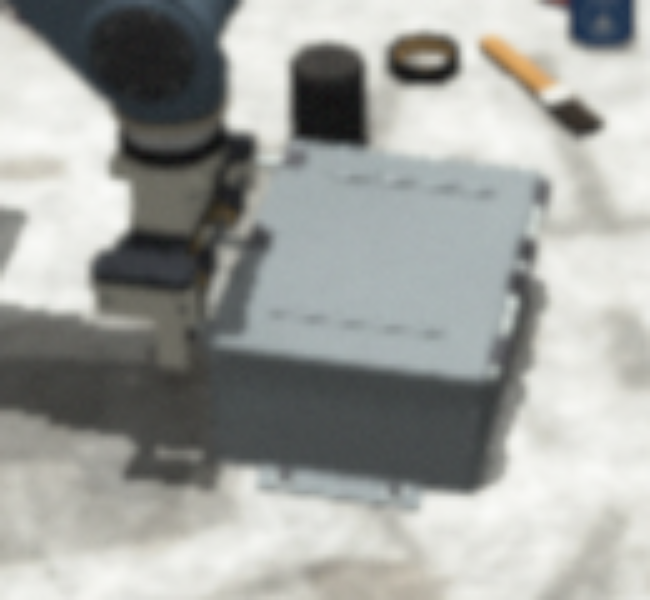

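The tool is down at the knob with no contact. The knob is hidden behind the fingers, and the lid is still shut. Now I'll pinch and pull.

```bash
python3 - <<'E'
from h import *
f=lambda:(round(env.current_time(),2),np.round(env.current_position(),4),np.round(env.current_contact_force(),1),'binF',np.round([env.current_contact_force()@X,env.current_contact_force()@Y],1),round(env.current_gripper_width()*93,1))
env.grip(0,35); print(f())
p=np.array(env.current_position())
w=env.current_gripper_width()*93
if 21<w<26:
    for d in(.008,.013,.0185):
        print(d,env.move_linear(p-d*X,velocity=.03,threshold=25),f())
    env.dwell(.3); print(f())
im=env.read_camera('side'); cv2.imwrite('pics/s2.png',cv2.resize(im[120:240,190:320,::-1],None,fx=5,fy=5))
E
```

```text
(5.15, array([ 0.4751, -0.0212,  0.0686]), array([0.3, 1.8, 1.2]), 'binF', array([-0.1,  1.8]), 23.1)
0.008 False (5.57, array([ 0.4672, -0.0194,  0.0686]), array([ 1.7,  0.8, -0.4]), 'binF', array([1.5, 1.2]), 23.3)
0.013 False (5.88, array([ 0.4634, -0.0186,  0.0687]), array([ 7.2,  0.3, -5.7]), 'binF', array([7. , 1.8]), 23.1)
0.0185 False (6.22, array([ 0.4594, -0.0177,  0.0689]), array([ 12.9,  -2.6, -11.5]), 'binF', array([13.2,  0.2]), 22.8)
(6.52, array([ 0.4594, -0.0177,  0.0689]), array([ 13.6,  -1.7, -10.7]), 'binF', array([13.7,  1.2]), 23.1)
```

View pics/s2.png

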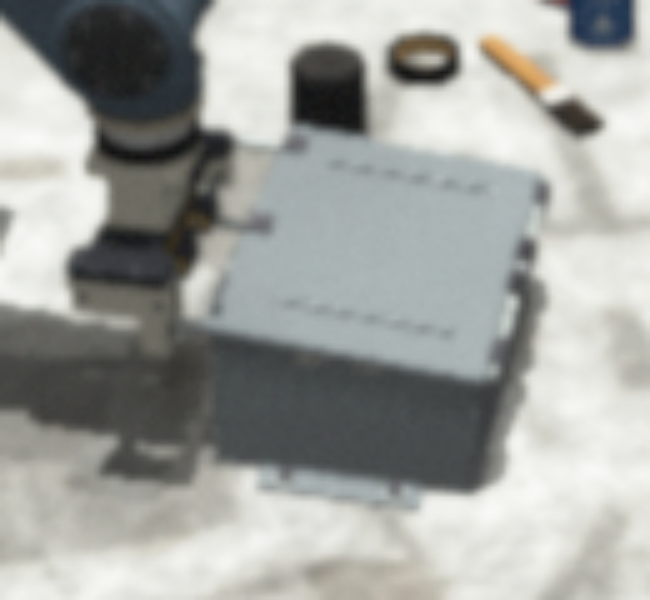

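The lid has popped up: its front edge is raised in the side view. The knob moved 16.1 mm, and the pull of 13.7 N is more than the spring's 8 N, so it is on its stop. Next I'll release it, rise clear and look at the bar.

```bash
python3 - <<'E'
from h import *
env.grip(.5); p=np.array(env.current_position()); print(p,env.current_contact_force())
env.move_linear(p+[0,0,.05],velocity=.15)
zt,q=tool(np.radians(75))
env.move_ptp(bar(.08)+.019*zt-.17*zt,q)
print(env.current_time(),env.current_position(),env.current_contact_force())
im=env.read_camera('side'); cv2.imwrite('pics/s3f.png',im[:,:,::-1]);cv2.imwrite('pics/s3.png',cv2.resize(im[130:230,215:315,::-1],None,fx=6,fy=6,interpolation=cv2.INTER_CUBIC))
im=env.read_camera('top'); cv2.imwrite('pics/t3f.png',im[:,:,::-1]);cv2.imwrite('pics/t3.png',cv2.resize(im[150:270,170:310,::-1],None,fx=5,fy=5,interpolation=cv2.INTER_CUBIC))
E
```

```text
[ 0.45692173 -0.0172429   0.06859704] [0.05777294 0.20369309 1.64504179]
9.4083 [0.45106088 0.12131169 0.26909895] [0.56859492 0.40315723 0.27754486]
```

View pics/s3.png

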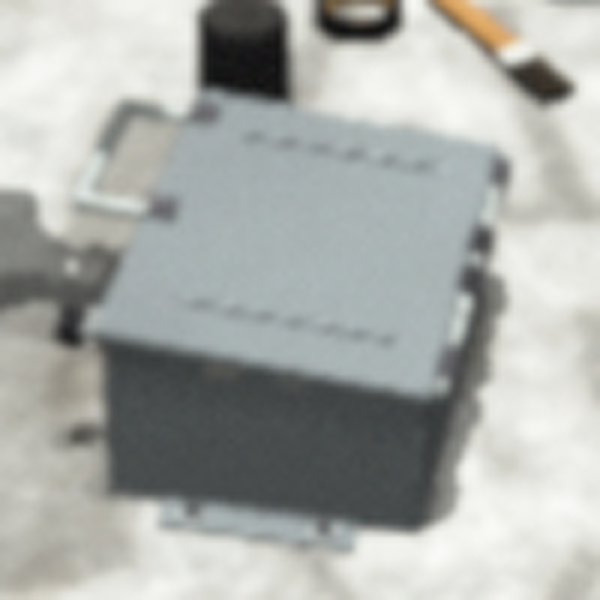

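View pics/t3.png

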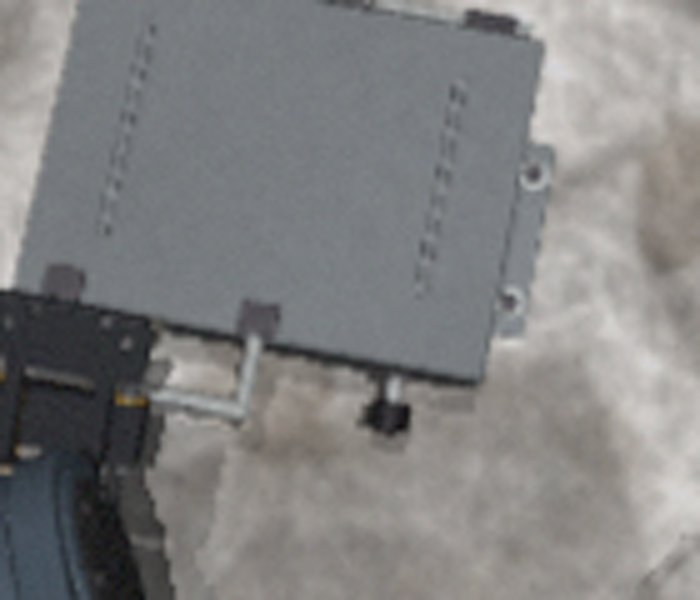

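In the side crop the lid is popped up and the bar runs from about (125,107) to (85,205), with the fingers clear of it. The knob is back in. I'll compare those pixels with the predicted bar at 0.08 rad.

```bash
python3 - <<'E'
from h import *
P=np.array([bar(.08)+.055*Y,bar(.08)-.055*Y])
print('side pred',(proj('side',P)+.42-[215,130])*6,'meas (125,107),(85,205)')
print('top pred',(proj('top',P)+.4-[170,150])*5,'meas right end (242,412)')
s=plane('side',np.array([[125,107],[85,205]])/6+[215,130]-.42,.124);print(s,s.mean(0),'pred',P.mean(0))
t=plane('top',np.array([[242,412]])/5+[170,150]-.4,.124);print(t+.055*Y)
E
```

```text
side pred [[127.84553279 107.22590799]
 [ 82.65053119 201.82801649]] meas (125,107),(85,205)
top pred [[ 45.72517421 372.38212591]
 [241.25091981 410.02033079]] meas right end (242,412)
[[0.49915174 0.16693265 0.124     ]
 [0.47937449 0.05567075 0.124     ]] [0.48926312 0.1113017  0.124     ] pred [0.48934535 0.11321848 0.12377995]
[[0.4882391  0.11280453 0.124     ]]
```

The prediction agrees to about 1 mm, so I'll grasp the bar.

```bash
cat >> h.py <<'E'
def fr():
    p=np.array(env.current_position());r=R.from_quat(env.current_tcp_rot());F=np.array(env.current_contact_force())
    g=p-.019*r.apply([0,0,1])-HINGE; c=np.array([-(g@X),g@Z])
    return f"t {env.current_time():.2f} th {np.arctan2(c[1],c[0]):.4f} rad {np.hypot(*c)*1e3:.1f} y {1e3*(g@Y):.1f} F(X,Y,Z) {F@X:.1f} {F@Y:.1f} {F[2]:.1f} w {env.current_gripper_width()*93:.1f}"
E
python3 - <<'E'
from h import *
zt,q=tool(np.radians(75)); g=bar(.08)+.019*zt
env.grip(.27,25)
print(env.move_linear(g-.04*zt,velocity=.15,threshold=10),fr())
print(env.move_linear(g,velocity=.06,threshold=6),fr())
env.grip(0,25); print(fr())
im=env.read_camera('side'); cv2.imwrite('pics/s4.png',cv2.resize(im[110:230,195:315,::-1],None,fx=5,fy=5,interpolation=cv2.INTER_CUBIC))
E
```

```text
False t 11.11 th 0.2333 rad 251.2 y 0.1 F(X,Y,Z) 0.0 -0.4 -0.1 w 25.3
False t 11.93 th 0.0804 rad 234.9 y 0.0 F(X,Y,Z) 0.3 -1.7 0.0 w 25.1
t 12.32 th 0.0823 rad 234.4 y 0.1 F(X,Y,Z) 5.0 -0.8 0.1 w 11.1
```

View pics/s4.png

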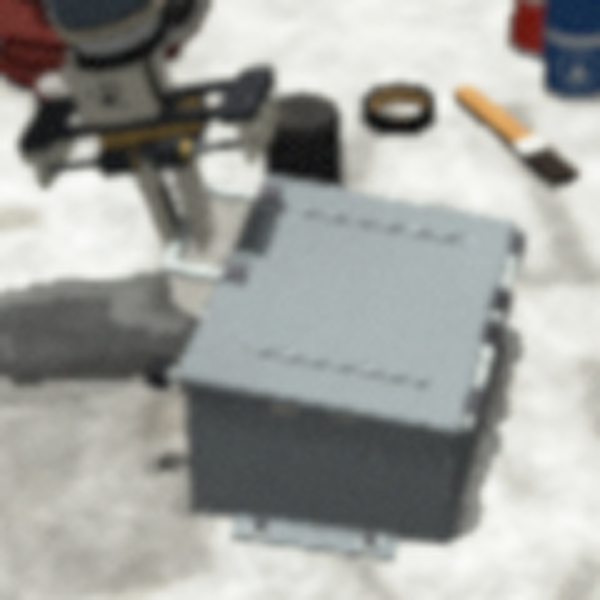

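The bar is between the pads (width 11 mm) and the lid has not been disturbed. Now I'll raise it along the arc.

```bash
cat >> h.py <<'E'
def A(th): return np.radians(75-15*np.clip((th-.08)/.5,0,1))
def go(th,v,thr=None):
    zt,q=tool(A(th)); r=env.move_linear(bar(th)+.019*zt,velocity=v,attitude=q,threshold=thr); print(f"cmd {th:.3f}",r,fr()); return r
E
python3 - <<'E'
from h import *
for th in (.16,.26,.36,.46):
    if go(th,.07,25): break
im=env.read_camera('side'); cv2.imwrite('pics/s5.png',cv2.resize(im[70:230,175:325,::-1],None,fx=4,fy=4,interpolation=cv2.INTER_CUBIC))
E
```

```text
cmd 0.160 False t 12.79 th 0.1620 rad 234.6 y 0.1 F(X,Y,Z) 6.0 -1.2 -3.6 w 11.0
cmd 0.260 False t 13.28 th 0.2600 rad 235.1 y 0.1 F(X,Y,Z) 2.1 2.8 -1.7 w 11.3
cmd 0.360 False t 13.78 th 0.3570 rad 235.8 y 0.0 F(X,Y,Z) -6.1 5.0 0.3 w 11.4
cmd 0.460 False t 14.28 th 0.4550 rad 235.9 y -0.5 F(X,Y,Z) -8.4 0.7 1.9 w 11.3
```

View pics/s5.png

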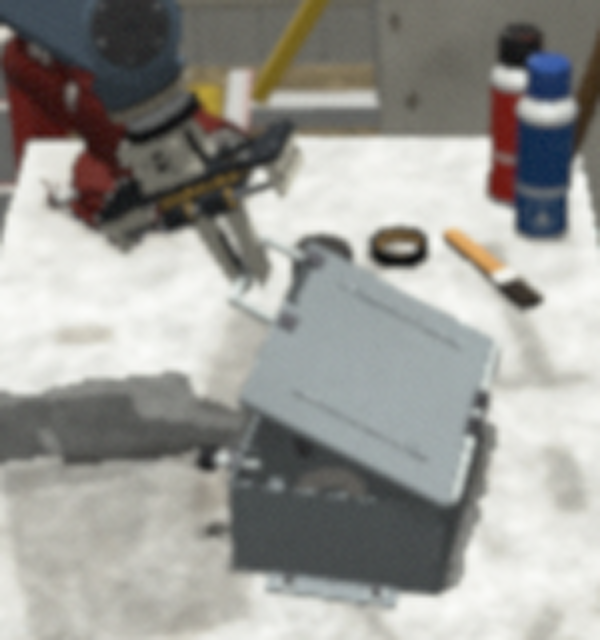

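```bash
python3 - <<'E'
from h import *
env.dwell(.2); print(fr())
for th in (.56,.66):
    if go(th,.07,25): break
env.dwell(.2); print(fr())
im=env.read_camera('side'); cv2.imwrite('pics/s6f.png',im[:,:,::-1]); cv2.imwrite('pics/s6.png',cv2.resize(im[90:240,205:325,::-1],None,fx=4,fy=4,interpolation=cv2.INTER_CUBIC))
im=env.read_camera('top'); cv2.imwrite('pics/t6f.png',im[:,:,::-1]); cv2.imwrite('pics/t6.png',cv2.resize(im[130:250,165:295,::-1],None,fx=4,fy=4,interpolation=cv2.INTER_CUBIC))
E
```

```text
t 14.53 th 0.4540 rad 235.9 y -0.5 F(X,Y,Z) -8.4 0.6 2.1 w 11.2
cmd 0.560 False t 15.03 th 0.5556 rad 235.4 y -0.5 F(X,Y,Z) -7.3 -1.0 3.0 w 10.9
cmd 0.660 False t 15.52 th 0.6573 rad 235.1 y -0.4 F(X,Y,Z) -4.1 -2.6 2.4 w 10.7
t 15.72 th 0.6563 rad 235.1 y -0.4 F(X,Y,Z) -4.2 -2.3 2.6 w 11.4
```

View pics/s6.png

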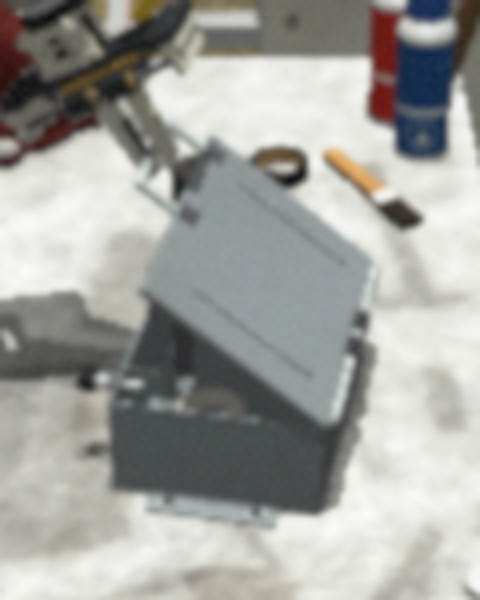

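View pics/t6.png

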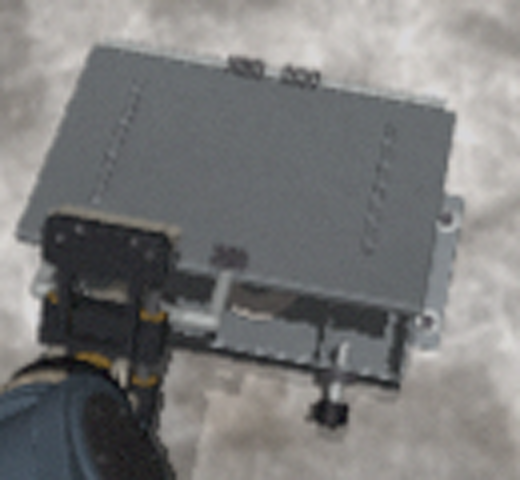

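```bash
cat >> h.py <<'E'
def tri(us,ut):
    a=[];b=[]
    for n,u in(('side',us),('top',ut)):
        p,d=ray(n,[u]); d=d[0]/np.linalg.norm(d[0]); Q=np.eye(3)-np.outer(d,d); a.append(Q); b.append(Q@p)
    x,_,_,_=np.linalg.lstsq(np.vstack(a),np.hstack(b),rcond=None); gap=np.hstack([m@x-n for m,n in zip(a,b)])
    return x,np.abs(gap).max()
def ang(P,th0=.0256):
    g=P-HINGE;c=np.array([-(g@X),g@Z]);return np.arctan2(c[1],c[0])-th0,np.hypot(*c),g@Y
E
python3 - <<'E'
from h import *
us=np.array([148,292])/4+[205,90]-.375; ut=np.array([410,313])/4+[165,130]-.375
P,g=tri(us,ut);print(P,'gap',g,'angle,r,y',ang(P),'expect r .195 y -.18')
for th in(.62,.64,.66,.68,.70):
    C=HINGE-.18*Y+.195*(-np.cos(th)*X+np.sin(th)*Z)+.005*(np.sin(th)*X+np.cos(th)*Z); print(th,(proj('side',C)-[205,90]+.375)*4,(proj('top',C)-[165,130]+.375)*4)
E
```

```text
[ 0.53196634 -0.0742956   0.21634449] gap 0.0019158274976844858 angle,r,y (np.float64(0.60365407010796), np.float64(0.1891870319384173), np.float64(-0.17426669764029276)) expect r .195 y -.18
0.62 [[140.42961596 289.79640871]] [[417.88436998 315.02557721]]
0.64 [[143.08244935 287.01442002]] [[418.74005754 310.84898457]]
0.66 [[145.81719446 284.28083646]] [[419.61462705 306.56652805]]
0.68 [[148.63302042 281.59706272]] [[420.50772981 302.17982797]]
0.7 [[151.52904989 278.96449144]] [[421.4189993  297.69060041]]
```

```bash
python3 - <<'E'
import cv2,numpy as np
s=cv2.imread('pics/s6f.png')[140:190,220:270]; t=cv2.imread('pics/t6f.png')[180:230,240:290]
cv2.imwrite('pics/z6.png',np.hstack([cv2.resize(a,(400,400),interpolation=cv2.INTER_NEAREST) for a in(s,t)]))
E
```

```text
(no output)
```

View pics/z6.png

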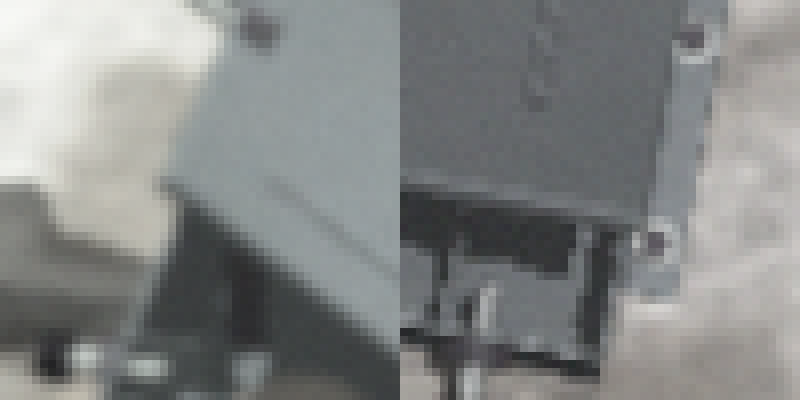

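```bash
python3 - <<'E'
from h import *
for th in(.64,.66,.68):
  for h in(.005,-.005):
    C=HINGE-.18*Y+.195*(-np.cos(th)*X+np.sin(th)*Z)+h*(np.sin(th)*X+np.cos(th)*Z); print(th,h,((proj('side',C)-[220,140]+.5)*8).round(0),((proj('top',C)-[240,180]+.5)*8+[400,0]).round(0))
P,g=tri(np.array([162,182])/8+[220,140]-.5,np.array([237,230])/8+[240,180]-.5);print(P,g,ang(P,-.0256))
E
```

```text
0.64 0.005 [[167. 175.]] [[638. 223.]]
0.64 -0.005 [[154. 189.]] [[634. 244.]]
0.66 0.005 [[173. 170.]] [[640. 214.]]
0.66 -0.005 [[159. 184.]] [[636. 236.]]
0.68 0.005 [[178. 164.]] [[642. 205.]]
0.68 -0.005 [[164. 178.]] [[638. 227.]]
[ 0.5281872  -0.07942513  0.22178728] 0.0001761615446750353 (np.float64(0.6695809798539916), np.float64(0.1945210368648035), np.float64(-0.18007919152756724))
```

The lid's lower front-right corner, triangulated from both views, gives 0.670 rad. The arm reads 0.656, so the truth is about 0.01 above the arm reading. I'll go past balance and come back.

```bash
python3 - <<'E'
from h import *
for th,v in ((.76,.06),(.82,.04),(.865,.03)):
    if go(th,v,25): break
env.dwell(.3); print(fr())
im=env.read_camera('side'); cv2.imwrite('pics/s7f.png',im[:,:,::-1])
im=env.read_camera('top'); cv2.imwrite('pics/t7f.png',im[:,:,::-1])
for th,v in ((.80,.03),(.75,.03),(.706,.02)):
    if go(th,v,25): break
env.dwell(.3); print(fr())
im=env.read_camera('side'); cv2.imwrite('pics/s8f.png',im[:,:,::-1])
im=env.read_camera('top'); cv2.imwrite('pics/t8f.png',im[:,:,::-1])
for i in '78':
    s=cv2.imread(f'pics/s{i}f.png')[130:180,220:270]; t=cv2.imread(f'pics/t{i}f.png')[180:230,240:290]
    cv2.imwrite(f'pics/z{i}.png',np.hstack([cv2.resize(a,(400,400),interpolation=cv2.INTER_NEAREST) for a in(s,t)]))
for th in(.69,.71,.73,.85,.87,.89):
  for h in(-.005,):
    C=HINGE-.18*Y+.195*(-np.cos(th)*X+np.sin(th)*Z)+h*(np.sin(th)*X+np.cos(th)*Z); print(th,h,((proj('side',C)-[220,130]+.5)*8).round(0),((proj('top',C)-[240,180]+.5)*8+[400,0]).round(0))
E
```

```text
cmd 0.760 False t 16.36 th 0.7577 rad 234.9 y -0.3 F(X,Y,Z) -1.9 -5.8 -0.5 w 11.2
cmd 0.820 False t 16.86 th 0.8188 rad 234.9 y -0.2 F(X,Y,Z) -0.8 -4.5 0.1 w 10.9
cmd 0.865 False t 17.36 th 0.8659 rad 235.0 y -0.1 F(X,Y,Z) -1.9 -5.5 0.9 w 10.8
t 17.66 th 0.8655 rad 235.0 y -0.1 F(X,Y,Z) -2.0 -6.0 2.3 w 11.1
cmd 0.800 False t 18.42 th 0.8016 rad 235.0 y -0.1 F(X,Y,Z) -0.1 -5.6 2.3 w 10.9
cmd 0.750 False t 18.96 th 0.7512 rad 234.9 y 0.2 F(X,Y,Z) 0.8 -1.8 -0.1 w 11.2
cmd 0.706 False t 19.62 th 0.7064 rad 235.0 y 0.2 F(X,Y,Z) 0.3 1.0 -0.3 w 11.0
t 19.93 th 0.7067 rad 235.0 y 0.2 F(X,Y,Z) 1.0 2.5 0.6 w 11.0
0.69 -0.005 [[167. 255.]] [[638. 223.]]
0.71 -0.005 [[172. 250.]] [[640. 215.]]
0.73 -0.005 [[178. 245.]] [[642. 206.]]
0.85 -0.005 [[215. 215.]] [[653. 149.]]
0.87 -0.005 [[222. 210.]] [[655. 139.]]
0.89 -0.005 [[228. 205.]] [[657. 129.]]
```

View pics/z7.png

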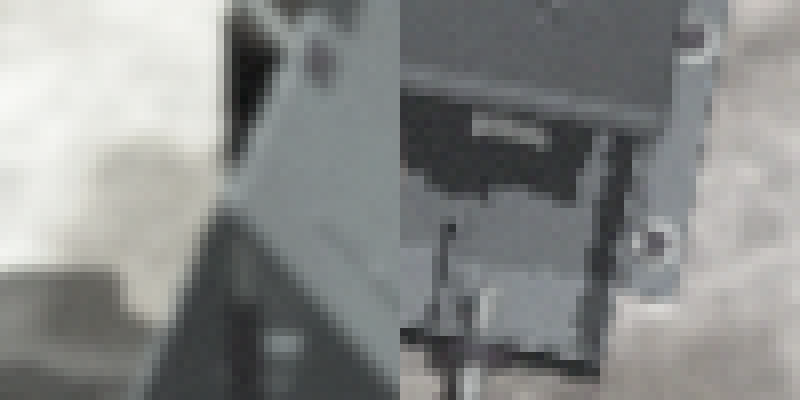

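View pics/z8.png

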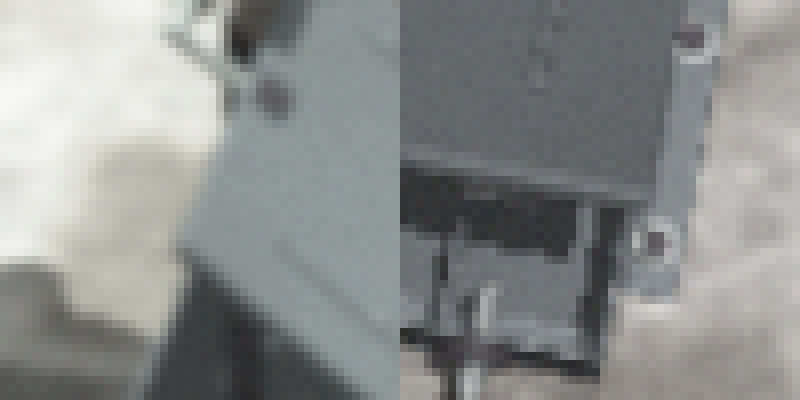

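View pics/s8f.png

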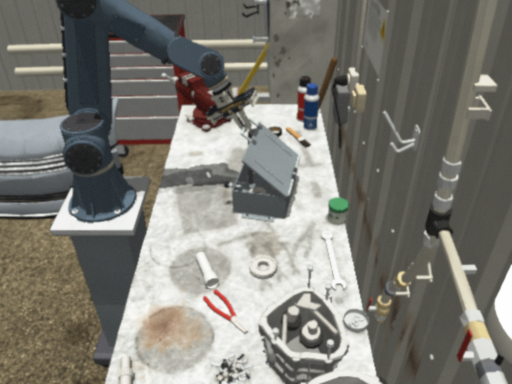

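In the z8 zoom the lid's lower corner is at about (178,250) in the side half and (645,208) in the top half. That gives about 0.72 rad, against 0.707 from the arm, and the target is 0.713. At the top of the swing both gave about 0.87, which is past balance and well short of 1.25. I'll check it is still, then hand in.

```bash
python3 - <<'E'
from h import *
P,g=tri(np.array([178,250])/8+[220,130]-.5,np.array([244,208])/8+[240,180]-.5);print(g,ang(P,-.0256))
P,g=tri(np.array([222,208])/8+[220,130]-.5,np.array([259,136])/8+[240,180]-.5);print('top',g,ang(P,-.0256))
env.dwell(.5); print(fr(),np.abs(env.current_qd()).max())
env.hand_in(); print(env.current_time())
E
```

```text
0.00020259274628120494 (np.float64(0.7208094372445235), np.float64(0.19364564471337972), np.float64(-0.18074168907480817))
top 0.0002438290138010446 (np.float64(0.8784204957868695), np.float64(0.1959019800091409), np.float64(-0.18098965242347215))
t 20.52 th 0.7064 rad 235.0 y 0.1 F(X,Y,Z) 0.8 4.3 -0.2 w 11.5 0.0022860460200048874
the job is handed in; nothing more can be done
the job is handed in; nothing more can be done
```

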